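Change the filter of the solder-fume extractor

TASK

The fume extractor's filter is spent: lift the sooty brown filter with the red grip off the grey extractor base and put it in the yellow reject bin. Then pick up the clean white filter by its blue grip and lower it, still held, over the two brass pegs of the base (do not drop it on) until it sits flat and fully home, and let go. Leave the other things on the bench where they are.

Things in the scene. Friction and masses are not known exactly. Their poses are not given: they have to be found in the camera images.
- extractor: Grey fume extractor base unit, fixed to the bench, 190 (x) by 130 (y) by 70 mm high, with a black round intake on its flat top and two upright brass pegs on the top at x = +52 and x = -52 mm, y = 0. Pegs are 9 mm thick up to 10 mm above the top, then taper to 4 mm at 18 mm. Origin: centre of its underside, z up, x along the line of the pegs
- seat (a point): Centre of the extractor's top face, midway between the pegs, 70 mm above the bench: where the centre of the underside of the seated filter belongs. Axes as the extractor's
- spent_filter: Spent filter, dark sooty brown with a red grip tab, at the start seated on the extractor's pegs. Flange 136 (x) by 84 (y) by 8 mm with 13 mm through holes at x = +52 and -52 mm; drum 80 mm across up to z = 58 mm; upright grip tab 60 mm long (x), 14 mm thick (y), z = 58 to 91 mm. About 0.3 kg. Origin: centre of underside, z up. Half a turn about z makes no difference
- spent_filter_grip (a point): Point in the red grip tab to grasp, 82 mm above the spent filter's underside, on its z axis (tab top is 9 mm higher, drum top 24 mm lower)
- fresh_filter: Fresh filter, white with a blue grip tab, at the start standing on the bench. Flange 136 (x) by 84 (y) by 8 mm with 13 mm through holes at x = +52 and -52 mm; drum 80 mm across up to z = 58 mm; upright grip tab 60 mm long (x), 14 mm thick (y), z = 58 to 91 mm. About 0.3 kg. Origin: centre of underside, z up. Half a turn about z makes no difference
- fresh_filter_grip (a point): Point in the blue grip tab to grasp, 82 mm above the fresh filter's underside, on its z axis (tab top is 9 mm higher, drum top 24 mm lower)
- reject_bin: Yellow open-topped reject bin, fixed to the bench, outside 230 (x) by 210 (y) by 80 mm high, walls 4 mm, floor about 4 mm. Origin: centre of its underside, z up
- multimeter: Bystander: orange multimeter lying on its back, 90 (x) by 190 (y) by 40 mm. Origin: centre of its underside
- flux_jar: Bystander: amber jar with a white cap, 56 mm across, 65 mm high. Origin: centre of its underside
- solder_spool: Bystander: spool of solder with blue rims standing on end, 56 mm across, 50 mm high. Origin: centre of its underside
Things that resemble listed ones, but are neither listed nor needed, are in the scene too. Leave any turquoise look-alike of the spent_filter alone. What is shaped like the extractor but turquoise is not meant.

How it is judged:
By the outcome, as a careful person would: the job done as asked, in the order asked, and still so for the second after the job is handed in, with the robot touching nothing.
It also fails if it takes over 59 s, if anything falls off the work surface, if the arm or the gripper's body presses on something with over 40 N, if the wrist force passes 120 N, or if a joint passes its speed limit or range.

ROBOT

A 6-joint arm with a two-finger parallel gripper is mounted at the origin on the work surface. World frame = base frame: x ahead of the robot, y to its left, z up, the work surface at z = 0. Lengths are in m, angles in rad, forces in N, time in s.
With the tool pointing down it reaches from about 0.35 to 0.975 m from the base axis. Payload 17.4 kg.
Tool frame: the origin (TCP) lies on the centre line of the jaws, within the pads' length; the fingertips stand manip.finger_overhang ahead of it and the grasp point (between the pads) lies 11 mm behind it (manip.finger_overhang is the distance from the TCP to the fingertips, in m); z points along the fingers, y is the line along which they close (so a half turn about z gives the same grasp; the last joint's range is limited). The gripper opens to 85 mm and grips with 20 to 120 N. Pads are 22 mm wide; open, the fingers measure 114 mm over their backs; the gripper's body (76 mm by 85 mm) begins 54 mm behind the grasp point. The pads swing forward as they close: fully open they stand 13 mm farther back than shut.
Start: joints at [1.127, 0.116, 1.442, -0, 1.584, -0.038], TCP at [0.266, 0.62, 0.239] pointing down, gripper open.
Joint ranges: [-2.83, 2.83], [-0.83, 2.19], [0.07, 2.5], [-1.14, 4.28], [0.01, 3], [-2.97, 2.97]. Speed limits (rad/s): [1.89, 1.89, 2.22, 3.14, 3.14, 3.14].

INTERFACE

Orientations are given as a unit quaternion [w, x, y, z].
In Python, from cell import telemetry, grab_frame, order, search_frame, manip gives the robot as it stands.
- The arm moves only by the shell command python3 -m inch 'ROWS' [FORCE]. ROWS is JSON, a list of rows, each a list of 3 entries, a list of its own where there are three numbers: the finger opening in cm, from 0 to 8.54, then the shift along the tool's x, y, z in cm, then the turn, a rotation vector about the tool's x, y, z in rad. In form: [[hand, [dx, dy, dz], [rx, ry, rz]], ...]. A call has 1 to 12 rows; each row is the pose to reach, as a shift and turn from the pose commanded when the call began, along the tool's axes at that moment; what a row does not reach only later rows make up. A row lasts 1/10 s, in which the tool goes at most 50 mm and 8.59 degrees, less where a joint would pass 70% of its speed; a pose out of reach is approached as far as the arm can. A call with a gripper value outside its range is refused whole. The fingers move at their own pace and stop on an object; FORCE is the grip in N (left out, the last holds). Time passes only in rows, so rows that repeat a pose let the fingers close. It gives the time, the measured TCP pose, the force, the opening and the grip force at its end, in the units of the state.
- telemetry.get_state(): the state, without advancing time (a new reading comes with each control period).
- grab_frame(name): name is "scene" or "top"; returns a dict with "frame" (384x512x3 uint8, red, green, blue), "vertical_fov" (degrees; the focal length in pixels is half the picture's height over the tangent of half this angle, whatever the lens; pixels are square), "cx", "cy" (the principal point, pixels), "eye" and "rotation" of the camera in the world. Camera axes: x right, y down, z forward; pixel columns grow to the right and rows downward; lengths in m; the calibration is good to about 2 mm. A picture is of the moment at which its call begins. There is no depth.
- order.finish_job(): hands the job in; it is judged then, once.
Trained networks look in a picture, given as the dict that the camera call returned (one of the last four; its "shot" number tells which), for a name from the list of things; names that differ only in an ending like _2 or _b are one class to them, and where a whole thing is asked for, a point or a joint stands for the part that bears it (a point fixed in the world has none). Each returns a list of dicts, best first, with "score" (0 to 1); they miss things now and then, are a little off and sometimes report something else, mostly with a low value. They report only what shows in the picture. A call takes as long as a camera call. They do not tell look-alikes from the thing itself.
- search_frame(picture, name): "location" ([x, y, z] in m, in world coordinates, good to about 4 mm: the middle of the surface that is visible of it).
The state is a dict: "time_s": time; "joint_pos": joint angles; "joint_velocities": joint speeds; "effort": joint torques, N m; "position": TCP position; "orientation": TCP orientation; "contact_force": force on the tool from outside, world axes, zero at the start; "moment": the same for the moment, N m; "gripper_width": opening from 0.0 (shut) to 1.0 (fully open); "gripper_force": force on a finger pad.
Only numpy, scipy, OpenCV 4.12 (cv2) and the standard library are available. Lean on these libraries where they do the work, as an engineer would, in place of code of your own. Each camera call takes 0.05 s, during which the arm holds its last target. There are 200 camera calls.

## Working session

There is one attempt and no reset: what is moved stays moved. The work goes in short steps, Python scripts to look and compute and a shell command to move; the robot and the scene stay as the last step left them, time stands still between calls to the robot, and variables do not carry over. Pictures are saved under pics/ and viewed, at most 10 in all, crops included, and the job is handed in when it is done.

```bash
mkdir -p pics; ls; python3 - <<'E'
from cell import telemetry, grab_frame, search_frame, manip
import cv2
print(manip.finger_overhang, telemetry.get_state())
for n in ("scene","top"):
    f=grab_frame(n); cv2.imwrite(f"pics/{n}0.png",f["frame"][:,:,::-1])
    print(n,f["vertical_fov"],f["cx"],f["cy"],f["eye"],f["rotation"],f["shot"])
    for k in ["extractor","spent_filter","spent_filter_grip","fresh_filter","fresh_filter_grip","reject_bin","multimeter","flux_jar","solder_spool"]:
        print(k,[(d["location"],round(d["score"],2)) for d in search_frame(f,k)][:4])
E
```

```text
pics
0.008 {'time_s': 0.0, 'joint_pos': array([ 1.12719228e+00,  1.16481437e-01,  1.44230201e+00,  3.27104635e-07,
        1.58401693e+00, -3.78058462e-02]), 'joint_velocities': array([ 1.44812925e-03, -3.35723475e-04, -8.80418891e-04, -1.47809775e-05,
       -1.11936764e-04, -2.43388054e-03]), 'effort': array([ 3.23565844e-03, -7.31963754e+01, -6.32504797e+01,  1.33530498e-04,
        6.13442244e-03,  1.14947446e-05]), 'position': array([0.26638377, 0.61999613, 0.23854243]), 'orientation': array([-1.44112314e-04,  2.01509765e-01,  9.79486319e-01, -5.86415616e-04]), 'contact_force': array([ 0.52456996, -1.05761337,  0.55130575]), 'moment': array([ 0.02003279, -0.00920503, -0.01552763]), 'gripper_force': 0.0, 'gripper_width': 0.999103160519909}
scene 55.73433091700074 252.60521972232922 185.68427213360883 [0.91381294 0.4495538  0.77401769] [-0.11190866  0.28575473  0.87699583 -0.36972828] 1
extractor [([0.5448, -0.3004, 0.063], 0.71), ([0.2594, -0.3742, 0.0713], 0.57)]
spent_filter [([0.5356, -0.3306, 0.1007], 0.94), ([0.5638, -0.5428, 0.0362], 0.89)]
spent_filter_grip [([0.5342, -0.3
[... 465 characters left out ...]
28 [ 0.3949913  -0.0971243   1.64624061] [ 0.02469192 -0.69962739  0.71342403 -0.03062622] 2
extractor [([0.5127, -0.3288, 0.0704], 0.69)]
spent_filter [([0.5147, -0.3419, 0.0949], 0.96), ([0.5387, -0.5478, 0.0376], 0.88)]
spent_filter_grip [([0.5147, -0.3425, 0.0952], 0.92), ([0.5413, -0.5451, 0.0318], 0.8)]
fresh_filter [([0.5167, -0.0135, 0.0077], 0.92)]
fresh_filter_grip [([0.5131, -0.0152, 0.0098], 0.92), ([0.5146, -0.341, 0.0943], 0.67)]
reject_bin [([0.5644, 0.3049, 0.0002], 0.85)]
multimeter [([0.7913, 0.0283, 0.0423], 0.93)]
flux_jar [([0.7466, -0.2103, 0.065], 0.71), ([0.5169, -0.0146, 0.008], 0.55)]
solder_spool [([0.7654, 0.2095, 0.0542], 0.56), ([0.5156, -0.0135, 0.0073], 0.54)]
```

View pics/scene0.png

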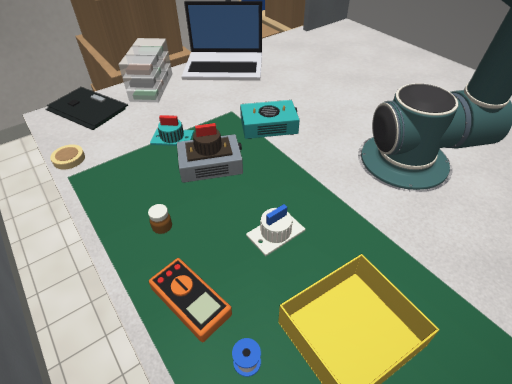

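View pics/top0.png

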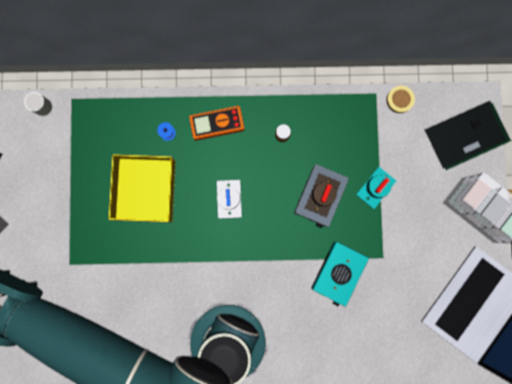

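```bash
cat > h.py <<'E'
import numpy as np, cv2
from scipy.optimize import minimize
from scipy.spatial.transform import Rotation as R
from cell import telemetry, grab_frame, search_frame
S=8
def project(f,P):
    q=f["rotation"]; c=R.from_quat([q[1],q[2],q[3],q[0]]).inv().apply(np.asarray(P)-f["eye"])
    fl=192/np.tan(np.radians(f["vertical_fov"]/2))
    return c[:,:2]/c[:,2:]*fl+[f["cx"],f["cy"]]
def box(lx,ly,z0,z1): return np.array([[a*lx/2,b*ly/2,z] for a in(-1,1) for b in(-1,1) for z in(z0,z1)])
def place(p,B): return R.from_euler('z',p[2]).apply(B)+[p[0],p[1],0]
def mask(f,test,p0,B,pad=6):
    uv=project(f,place(p0,B)); lo=np.maximum(np.floor(uv.min(0)-pad),0).astype(int); hi=np.ceil(uv.max(0)+pad).astype(int)
    im=f["frame"][lo[1]:hi[1],lo[0]:hi[0]].astype(np.float32)
    im=cv2.resize(im,None,fx=S,fy=S,interpolation=cv2.INTER_LINEAR)
    m=test(im[...,0],im[...,1],im[...,2]).astype(np.uint8)
    n,l,s,_=cv2.connectedComponentsWithStats(m); m=(l==1+s[1:,4].argmax()).astype(np.uint8)
    c=np.vstack(cv2.findContours(m,0,2)[0]); cv2.fillConvexPoly(m,cv2.convexHull(c),1)
    return lo,m
def fit(frames,test,p0,B,pad=6):
    M=[mask(f,test,p0,B,pad) for f in frames]
    def cost(p):
        t=0
        for f,(lo,m) in zip(frames,M):
            uv=((project(f,place(p,B))-lo+.5)*S-.5)
            h=cv2.convexHull(np.round(uv*16).astype(np.int32)); r=np.zeros_like(m); cv2.fillConvexPoly(r,h,1,shift=4)
            t+=1-(r&m).sum()/max((r|m).sum(),1)
        return t/len(M)
    best=None
    for dy in (0,.4,-.4):
        x=np.array(p0)+[0,0,dy]
        r=minimize(cost,x,method='Nelder-Mead',options=dict(initial_simplex=[x,x+[.01,0,0],x+[0,.01,0],x+[0,0,.2]],xatol=1e-4,fatol=1e-5))
        if best is None or r.fun<best.fun: best=r
    return np.round(best.x,4),round(best.fun,3)
red=lambda r,g,b:(r>90)&(r>1.8*g)&(r>1.8*b)&(r-g>60)
blue=lambda r,g,b:(b>80)&(b>1.5*r)&(b>1.3*g)
yellow=lambda r,g,b:(r>1.8*b)&(g>1.5*b)&(r>60)
E
python3 - <<'E'
from h import *
F=[grab_frame("scene"),grab_frame("top")]
for n,t,p,B,pad in [("spent",red,[.517,-.34,-.35],box(.06,.014,.130,.161),6),("fresh",blue,[.517,-.012,0.],box(.06,.014,.058,.091),6),("bin",yellow,[.56,.30,1.57],box(.23,.21,0,.08),8)]:
    if n=="fresh": p[2]=.05
    for fs in ([F[0]],[F[1]],F): print(n,fit(fs,t,p,B,pad))
E
```

```text
spent (array([ 0.522 , -0.3477, -0.4281]), np.float64(0.05))
spent (array([ 0.5226, -0.3495, -0.3963]), np.float64(0.112))
spent (array([ 0.5226, -0.3485, -0.3983]), np.float64(0.089))
fresh (array([ 0.5183, -0.0139,  0.1255]), np.float64(0.11))
fresh (array([ 0.5197, -0.0126,  0.0865]), np.float64(0.197))
fresh (array([ 0.5184, -0.013 ,  0.0773]), np.float64(0.161))
bin (array([0.5606, 0.297 , 1.627 ]), np.float64(0.085))
bin (array([0.5594, 0.2972, 1.6257]), np.float64(0.146))
bin (array([0.56  , 0.2969, 1.6274]), np.float64(0.116))
```

```bash
cat > g.py <<'E'
import sys, numpy as np
from scipy.spatial.transform import Rotation as R
from cell import telemetry
# usage: g.py x,y,z,yaw ... ; shifts (cm) and turn from the present pose for tool pointing down, tool x along yaw (mod pi)
s=telemetry.get_state(); q=s["orientation"]; T=R.from_quat([q[1],q[2],q[3],q[0]]); x=T.as_matrix()[:,0]
print("t",round(s["time_s"],2),"pos",np.round(s["position"],4),"yaw",round(np.arctan2(x[1],x[0]),4),"q6",round(s["joint_pos"][5],2),"F",np.round(s["contact_force"],1),"w",round(s["gripper_width"],3),"gf",round(float(s["gripper_force"]),1))
for a in sys.argv[1:]:
    p=np.array([float(v) for v in a.split(",")]); c,d=np.cos(p[3]),np.sin(p[3])
    r=min((T.inv()*R.from_matrix(k*np.array([[c,d,0],[d,-c,0],[0,0,-k]])) for k in(1,-1)),key=lambda r:r.magnitude())
    print(a,np.round(T.inv().apply(p[:3]-s["position"])*100,2),np.round(r.as_rotvec(),3))
E
python3 g.py .55,.15,.26,-.4 .5226,-.3485,.22,-.4 .5226,-.3485,.142,-.4
```

```text
t 1.1 pos [0.2665 0.6202 0.2393] yaw 2.7358 q6 -0.04 F [ 0.3 -0.7 -0.3] w 0.999 gf 0.0
.55,.15,.26,-.4 [-44.61 -32.01  -2.07] [ 0.     0.    -0.006]
.5226,-.3485,.22,-.4 [-61.77 -78.89   1.93] [ 0.     0.    -0.006]
.5226,-.3485,.142,-.4 [-61.77 -78.89   9.73] [ 0.     0.    -0.006]
```

```bash
python3 -m inch '[[5,[-44.6,-32,-2.1],[0,0,0]],[5,[-44.6,-32,-2.1],[0,0,0]],[5,[-44.6,-32,-2.1],[0,0,0]],[5,[-44.6,-32,-2.1],[0,0,0]],[5,[-44.6,-32,-2.1],[0,0,0]],[5,[-44.6,-32,-2.1],[0,0,0]],[5,[-44.6,-32,-2.1],[0,0,0]],[5,[-44.6,-32,-2.1],[0,0,0]],[5,[-44.6,-32,-2.1],[0,0,0]],[5,[-44.6,-32,-2.1],[0,0,0]],[5,[-44.6,-32,-2.1],[0,0,0]],[5,[-44.6,-32,-2.1],[0,0,0]]]' 60; python3 g.py .5226,-.3485,.22,-.4
```

```text
time_s: 2.3
position: [0.5519, 0.1457, 0.2603]
orientation: [0.0, 0.204, 0.979, -0.0]
contact_force: [0.0, 1.1, -0.1]
gripper_width: 0.584
gripper_force: 0.0
t 2.3 pos [0.5519 0.1457 0.2603] yaw 2.731 q6 -0.95 F [ 0.   1.1 -0.1] w 0.584 gf 0.0
.5226,-.3485,.22,-.4 [-17.03 -46.48   4.08] [-0.001  0.001 -0.011]
```

```bash
python3 -m inch '[[5,[-17,-46.5,4],[0,0,0]],[5,[-17,-46.5,4],[0,0,0]],[5,[-17,-46.5,4],[0,0,0]],[5,[-17,-46.5,4],[0,0,0]],[5,[-17,-46.5,4],[0,0,0]],[5,[-17,-46.5,4],[0,0,0]],[5,[-17,-46.5,4],[0,0,0]],[5,[-17,-46.5,4],[0,0,0]],[5,[-17,-46.5,4],[0,0,0]],[5,[-17,-46.5,4],[0,0,0]],[5,[-17,-46.5,4],[0,0,0]],[5,[-17,-46.5,4],[0,0,0]]]' >/dev/null; python3 -m inch '[[5,[0,0,0],[0,0,0]],[5,[0,0,0],[0,0,0]],[5,[0,0,0],[0,0,0]]]';  python3 g.py .5226,-.3485,.16,-.4
```

```text
time_s: 3.8
position: [0.5229, -0.3433, 0.2208]
orientation: [0.0, 0.201, 0.98, -0.0]
contact_force: [-0.2, 0.9, -0.1]
gripper_width: 0.584
gripper_force: 0.0
t 3.8 pos [ 0.5229 -0.3433  0.2208] yaw 2.7371 q6 -1.79 F [-0.2  0.9 -0.1] w 0.584 gf 0.0
.5226,-.3485,.16,-.4 [-0.17 -0.49  6.08] [-0.     0.001 -0.004]
```

```bash
python3 -m inch '[[5,[-0.15,-0.5,2],[0,0,0]],[5,[-0.15,-0.5,4],[0,0,0]],[5,[-0.15,-0.5,6],[0,0,0]],[5,[-0.15,-0.5,7],[0,0,0]],[5,[-0.15,-0.5,7.8],[0,0,0]],[5,[-0.15,-0.5,7.8],[0,0,0]],[5,[-0.15,-0.5,7.8],[0,0,0]],[5,[-0.15,-0.5,7.8],[0,0,0]]]'; python3 - <<'E'
from h import *
f=grab_frame("scene"); cv2.imwrite("pics/s1.png",cv2.resize(f["frame"][90:210,140:300,::-1],None,fx=5,fy=5))
E
```

```text
time_s: 4.6
position: [0.5223, -0.3496, 0.1433]
orientation: [0.001, 0.201, 0.979, -0.0]
contact_force: [-0.0, 0.1, 0.5]
gripper_width: 0.587
gripper_force: 0.0
```

View pics/s1.png

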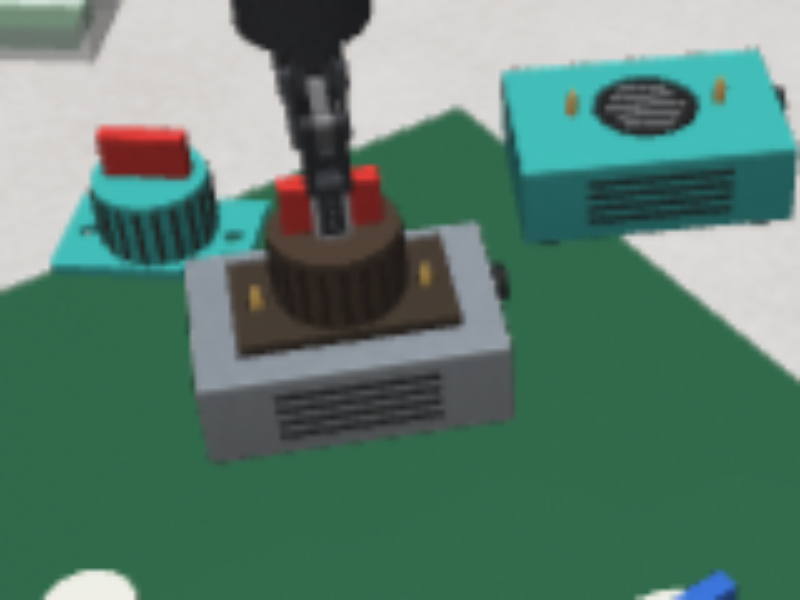

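The jaws straddle the red tab (crop px 275–380) at its middle (330), with the filter seated on both pegs. I'll close and lift.

```bash
python3 -m inch '[[0.8,[0,0,0],[0,0,0]],[0.8,[0,0,0],[0,0,0]],[0.8,[0,0,0],[0,0,0]],[0.8,[0,0,0],[0,0,0]],[0.8,[0,0,0],[0,0,0]],[0.8,[0,0,0],[0,0,0]],[0.8,[0,0,0],[0,0,0]],[0.8,[0,0,0],[0,0,0]]]' 60
python3 g.py .5226,-.3485,.22,-.4
```

```text
time_s: 5.45
position: [0.5221, -0.3492, 0.1424]
orientation: [0.0, 0.201, 0.979, 0.0]
contact_force: [2.0, 5.4, 2.0]
gripper_width: 0.152
gripper_force: 62.6
t 5.45 pos [ 0.5221 -0.3492  0.1424] yaw 2.7358 q6 -1.8 F [2.  5.4 2. ] w 0.152 gf 62.6
.5226,-.3485,.22,-.4 [-0.02  0.09 -7.76] [ 0.    -0.    -0.006]
```

```bash
python3 -m inch '[[0.8,[0,0,-0.8],[0,0,0]],[0.8,[0,0,-1.6],[0,0,0]],[0.8,[0,0,-2.4],[0,0,0]],[0.8,[0,0,-3.5],[0,0,0]],[0.8,[0,0,-6],[0,0,0]],[0.8,[0,0,-9],[0,0,0]],[0.8,[0,0,-12],[0,0,0]],[0.8,[0,0,-12],[0,0,0]],[0.8,[0,0,-12],[0,0,0]]]'
python3 g.py .56,.297,.25,.055 .57,.0,.25,-.1 .56,.297,.25,-.4
```

```text
time_s: 6.35
position: [0.522, -0.3496, 0.2628]
orientation: [0.0, 0.202, 0.979, -0.0]
contact_force: [0.6, -0.1, -4.7]
gripper_width: 0.147
gripper_force: 62.0
t 6.35 pos [ 0.522  -0.3496  0.2628] yaw 2.7357 q6 -1.8 F [ 0.6 -0.1 -4.7] w 0.147 gf 62.0
.56,.297,.25,.055 [22.04 60.91  1.23] [-0.001  0.001 -0.461]
.57,.0,.25,-.1 [ 9.39 34.02  1.26] [-0.001  0.001 -0.306]
.56,.297,.25,-.4 [22.04 60.91  1.23] [-0.     0.001 -0.006]
```

```bash
python3 -m inch '[[0.8,[22,60.9,1.2],[0,0,-0.46]],[0.8,[22,60.9,1.2],[0,0,-0.46]],[0.8,[22,60.9,1.2],[0,0,-0.46]],[0.8,[22,60.9,1.2],[0,0,-0.46]],[0.8,[22,60.9,1.2],[0,0,-0.46]],[0.8,[22,60.9,1.2],[0,0,-0.46]],[0.8,[22,60.9,1.2],[0,0,-0.46]],[0.8,[22,60.9,1.2],[0,0,-0.46]],[0.8,[22,60.9,1.2],[0,0,-0.46]],[0.8,[22,60.9,1.2],[0,0,-0.46]],[0.8,[22,60.9,1.2],[0,0,-0.46]],[0.8,[22,60.9,1.2],[0,0,-0.46]]]' >/dev/null
python3 g.py .56,.297,.25,.055
```

```text
t 7.55 pos [0.5567 0.2514 0.2495] yaw -3.0873 q6 -1.24 F [ 1.4 -0.5 -3.3] w 0.148 gf 61.8
.56,.297,.25,.055 [-0.57  4.54 -0.05] [-0.001 -0.002 -0.001]
```

```bash
python3 -m inch '[[0.8,[0,1,0],[0,0,0]],[0.8,[0,1,0],[0,0,0]],[0.8,[0,1,0],[0,0,0]]]' >/dev/null
python3 g.py .56,.297,.079,.055
```

```text
t 7.85 pos [0.5566 0.2588 0.2501] yaw -3.0873 q6 -1.23 F [-0.2 -0.8 -3.9] w 0.15 gf 62.0
.56,.297,.079,.055 [-0.57  3.81 17.1 ] [-0.001 -0.001 -0.001]
```

```bash
python3 -m inch '[[0.8,[-0.5,3.8,0],[0,0,0]],[0.8,[-0.5,3.8,4],[0,0,0]],[0.8,[-0.5,3.8,8],[0,0,0]],[0.8,[-0.5,3.8,12],[0,0,0]],[0.8,[-0.5,3.8,15],[0,0,0]],[0.8,[-0.5,3.8,16],[0,0,0]],[0.8,[-0.5,3.8,16.6],[0,0,0]],[0.8,[-0.5,3.8,17],[0,0,0]],[0.8,[-0.5,3.8,17],[0,0,0]],[0.8,[-0.5,3.8,17],[0,0,0]]]'
python3 g.py .56,.297,.076,.055
```

```text
time_s: 8.85
position: [0.5603, 0.2978, 0.0826]
orientation: [0.001, -0.027, 1.0, 0.0]
contact_force: [0.7, 0.5, -4.0]
gripper_width: 0.15
gripper_force: 61.9
t 8.85 pos [0.5603 0.2978 0.0826] yaw -3.0875 q6 -1.18 F [ 0.7  0.5 -4. ] w 0.15 gf 61.9
.56,.297,.076,.055 [ 0.04 -0.08  0.66] [ 0.001  0.002 -0.001]
```

```bash
python3 -m inch '[[0.8,[0,0,0.3],[0,0,0]],[0.8,[0,0,0.5],[0,0,0]],[0.8,[0,0,0.5],[0,0,0]],[0.8,[0,0,0.5],[0,0,0]]]'
python3 -m inch '[[5,[0,0,0],[0,0,0]],[5,[0,0,0],[0,0,0]],[5,[0,0,0],[0,0,0]],[5,[0,0,0],[0,0,0]],[5,[0,0,-1],[0,0,0]],[5,[0,0,-3],[0,0,0]],[5,[0,0,-7],[0,0,0]],[5,[0,0,-11],[0,0,0]],[5,[0,0,-15],[0,0,0]],[5,[0,0,-15],[0,0,0]],[5,[0,0,-15],[0,0,0]]]'
python3 - <<'E'
from h import *
F=[grab_frame("scene"),grab_frame("top")]
cv2.imwrite("pics/b.png",np.vstack([cv2.resize(F[0]["frame"][80:280,120:310,::-1],(570,600))]))
cv2.imwrite("pics/sc2.png",F[0]["frame"][...,::-1]); np.save("F.npy",np.array(F,dtype=object),allow_pickle=True)
for n,t,p,B,pad in [("fresh",blue,[.5184,-.013,.077],box(.06,.014,.058,.091),6),("red",red,[.56,.297,.055],box(.06,.014,.062,.095),10)]:
    for fs in ([F[0]],[F[1]],F): print(n,fit(fs,t,p,B,pad))
E
```

```text
time_s: 9.25
position: [0.5598, 0.2977, 0.0763]
orientation: [0.0, -0.027, 1.0, 0.0]
contact_force: [1.1, -0.1, -2.4]
gripper_width: 0.15
gripper_force: 62.0
time_s: 10.35
position: [0.56, 0.2977, 0.2278]
orientation: [0.001, -0.027, 1.0, 0.0]
contact_force: [-0.1, -0.6, -1.1]
gripper_width: 0.58
gripper_force: 0.0
fresh (array([ 0.5186, -0.014 ,  0.1215]), np.float64(0.108))
fresh (array([ 0.5184, -0.0126,  0.0947]), np.float64(0.226))
fresh (array([ 0.5184, -0.0131,  0.096 ]), np.float64(0.173))
red (array([0.5586, 0.2967, 0.0771]), np.float64(0.086))
red (array([0.5613, 0.2955, 0.8994]), np.float64(0.792))
red (array([0.5579, 0.2965, 0.0794]), np.float64(0.459))
```

View pics/sc2.png

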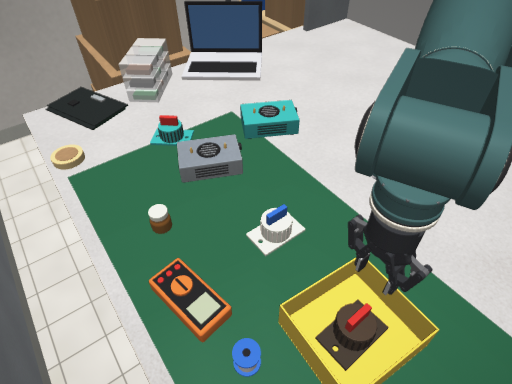

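View pics/b.png

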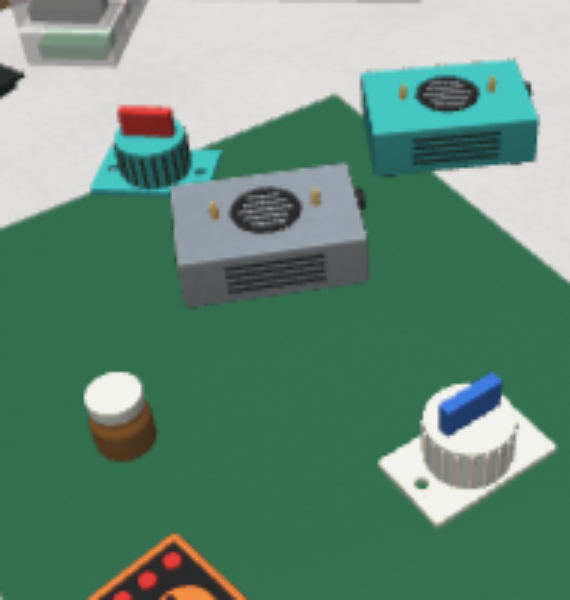

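Spent filter lies flat in the bin (scene px ~(353,325)). The base's pegs are bare, at crop px (213,211) and (315,197). Next I'll measure the base.

```bash
python3 - <<'E'
from h import *
F=list(np.load("F.npy",allow_pickle=True))
grey=lambda r,g,b:(abs(r-g)<22)&(b-r>-12)&(b-r<40)&(abs(b-g)<30)&(g>62)
for f,sl in ((F[0],(slice(160,172),slice(205,212))),): print(f["frame"][170,190],f["frame"][145,190],f["frame"][180,215])
B=box(.19,.13,0,.07)
for fs in ([F[0]],[F[1]],F): print("ext",fit(fs,grey,[.5226,-.3485,-.40],B,5))
# white filter flange
# pegs: brass blobs (body of the peg ~ z .079)
p0=[.5226,-.3485,-.40]
E=[]
for f in F:
    im=f["frame"].astype(np.float32)
    for s in (1,-1):
        P=project(f,place(p0,np.array([[s*.052,0,.08]])))[0]; u,v=np.round(P).astype(int)
        w=im[v-5:v+6,u-5:u+6]; m=np.clip(w[...,0]-w[...,2]-10,0,None)
        yy,xx=np.mgrid[v-5:v+6,u-5:u+6]; print(s,P.round(1),round((xx*m).sum()/m.sum(),2),round((yy*m).sum()/m.sum(),2),m.max(),(m>20).sum())
        E.append((f,s,(xx*m).sum()/m.sum(),(yy*m).sum()/m.sum()))
from scipy.optimize import least_squares
for sub in (E[:2],E[2:],E):
    r=least_squares(lambda p:np.concatenate([project(f,place(p,np.array([[s*.052,0,.078]])))[0]-[u,v] for f,s,u,v in sub]),p0,x_scale=[.01,.01,.1])
    print("pegs",r.x.round(4),np.round(r.fun,2))
E
python3 g.py .5184,-.013,.21,.09
```

```text
[86 89 91] [150 158 168] [ 51 112  79]
ext (array([ 0.517 , -0.3568, -0.4354]), np.float64(0.071))
ext (array([ 0.5212, -0.3461, -0.4386]), np.float64(0.051))
ext (array([ 0.5211, -0.3477, -0.4405]), np.float64(0.067))
1 [190.6 149.5] 190.83 149.82 75.0 14
-1 [224.3 144.4] 224.67 145.3 71.0 11
1 [328.  180.7] 327.86 180.99 40.0 1
-1 [317.4 208. ] 316.62 208.08 38.0 2
pegs [ 0.5223 -0.3476 -0.4287] [ 0.02 -0.   -0.02  0.01]
pegs [ 0.5222 -0.347  -0.4222] [-0.02  0.05  0.02 -0.05]
pegs [ 0.5223 -0.3473 -0.4243] [ 0.08  0.1   0.02  0.02  0.07  0.03  0.06 -0.1 ]
t 10.45 pos [0.5595 0.2975 0.2254] yaw -3.0874 q6 -1.18 F [ 0.3  0.5 -0.5] w 0.582 gf 0.0
.5184,-.013,.21,.09 [  5.78 -30.78   1.56] [-0.    -0.001 -0.036]
```

```bash
python3 -m inch '[[5,[5.8,-30.8,1.5],[0,0,-0.04]],[5,[5.8,-30.8,1.5],[0,0,-0.04]],[5,[5.8,-30.8,1.5],[0,0,-0.04]],[5,[5.8,-30.8,1.5],[0,0,-0.04]],[5,[5.8,-30.8,1.5],[0,0,-0.04]],[5,[5.8,-30.8,1.5],[0,0,-0.04]],[5,[5.8,-30.8,1.5],[0,0,-0.04]],[5,[5.8,-30.8,1.5],[0,0,-0.04]],[5,[5.8,-30.8,1.5],[0,0,-0.04]],[5,[5.8,-30.8,1.5],[0,0,-0.04]],[5,[5.8,-30.8,1.5],[0,0,-0.04]],[5,[5.8,-30.8,1.5],[0,0,-0.04]]]' >/dev/null
python3 g.py .5184,-.013,.0725,.09
```

```text
t 11.65 pos [ 0.5187 -0.0122  0.2111] yaw -3.0461 q6 -1.74 F [-0.2  0.1  0.4] w 0.579 gf 0.0
.5184,-.013,.0725,.09 [ 0.03 -0.07 13.86] [ 0.    -0.     0.005]
```

```bash
python3 -m inch '[[5,[0,-0.05,3],[0,0,0]],[5,[0,-0.05,6],[0,0,0]],[5,[0,-0.05,9],[0,0,0]],[5,[0,-0.05,11],[0,0,0]],[5,[0,-0.05,12.5],[0,0,0]],[5,[0,-0.05,13.3],[0,0,0]],[5,[0,-0.05,13.8],[0,0,0]],[5,[0,-0.05,13.8],[0,0,0]],[5,[0,-0.05,13.8],[0,0,0]],[5,[0,-0.05,13.8],[0,0,0]]]'
python3 -m inch '[[0.8,[0,0,0],[0,0,0]],[0.8,[0,0,0],[0,0,0]],[0.8,[0,0,0],[0,0,0]],[0.8,[0,0,0],[0,0,0]],[0.8,[0,0,0],[0,0,0]],[0.8,[0,0,0],[0,0,0]],[0.8,[0,0,0],[0,0,0]],[0.8,[0,0,0],[0,0,0]]]' 60; python3 g.py
```

```text
time_s: 12.65
position: [0.519, -0.0136, 0.074]
orientation: [0.001, -0.047, 0.999, -0.0]
contact_force: [0.5, -0.4, -0.3]
gripper_width: 0.587
gripper_force: 0.0
time_s: 13.45
position: [0.5186, -0.0135, 0.0732]
orientation: [-0.0, -0.047, 0.999, 0.0]
contact_force: [-2.0, 1.9, 2.9]
gripper_width: 0.152
gripper_force: 63.0
t 13.45 pos [ 0.5186 -0.0135  0.0732] yaw -3.0474 q6 -1.74 F [-2.   1.9  2.9] w 0.152 gf 63.0
```

```bash
python3 -m inch '[[0.8,[0,0,-1],[0,0,0]],[0.8,[0,0,-3],[0,0,0]],[0.8,[0,0,-6],[0,0,0]],[0.8,[0,0,-10],[0,0,0]],[0.8,[0,0,-15],[0,0,0]],[0.8,[0,0,-15],[0,0,0]],[0.8,[0,0,-15],[0,0,0]]]' >/dev/null
python3 g.py .5223,-.3473,.22,-.424
```

```text
t 14.15 pos [ 0.5189 -0.0136  0.2243] yaw -3.0475 q6 -1.74 F [-0.3 -0.3 -4.3] w 0.151 gf 62.7
.5223,-.3473,.22,-.424 [  2.8  -33.25   0.44] [0.    0.002 0.518]
```

```bash
python3 -m inch '[[0.8,[2.8,-33.2,0.4],[0,0,0.518]],[0.8,[2.8,-33.2,0.4],[0,0,0.518]],[0.8,[2.8,-33.2,0.4],[0,0,0.518]],[0.8,[2.8,-33.2,0.4],[0,0,0.518]],[0.8,[2.8,-33.2,0.4],[0,0,0.518]],[0.8,[2.8,-33.2,0.4],[0,0,0.518]],[0.8,[2.8,-33.2,0.4],[0,0,0.518]],[0.8,[2.8,-33.2,0.4],[0,0,0.518]],[0.8,[2.8,-33.2,0.4],[0,0,0.518]],[0.8,[2.8,-33.2,0.4],[0,0,0.518]],[0.8,[2.8,-33.2,0.4],[0,0,0.518]],[0.8,[2.8,-33.2,0.4],[0,0,0.518]]]' >/dev/null
python3 -m inch '[[0.8,[0,0,0],[0,0,0]],[0.8,[0,0,0],[0,0,0]],[0.8,[0,0,0],[0,0,0]]]' >/dev/null
python3 g.py .5223,-.3473,.17,-.424
```

```text
t 15.65 pos [ 0.522  -0.3466  0.2193] yaw 2.718 q6 -1.77 F [-0.8 -0.1 -3.2] w 0.152 gf 62.5
.5223,-.3473,.17,-.424 [-0.05 -0.05  4.93] [-0.  0.  0.]
```

```bash
python3 -m inch '[[0.8,[-0.05,-0.05,2],[0,0,0]],[0.8,[-0.05,-0.05,4],[0,0,0]],[0.8,[-0.05,-0.05,4.9],[0,0,0]],[0.8,[-0.05,-0.05,4.9],[0,0,0]],[0.8,[-0.05,-0.05,4.9],[0,0,0]],[0.8,[-0.05,-0.05,4.9],[0,0,0]]]' >/dev/null
python3 - <<'E'
from h import *
import subprocess
s=telemetry.get_state(); print(s["position"].round(4))
F=[grab_frame("scene"),grab_frame("top")]
f=F[0]; fr=cv2.resize(f["frame"][90:195,150:290,::-1],None,fx=5.5,fy=5.5,interpolation=cv2.INTER_CUBIC)
f2=cv2.resize(F[1]["frame"][150:240,270:390,::-1],None,fx=2,fy=2)
cv2.imwrite("pics/h.png",fr); cv2.imwrite("pics/ht.png",f2)
z=s["position"][2]-.073; p0=[s["position"][0],s["position"][1],-.424]
a=np.arange(0,6.28,.1); D=np.c_[.04*np.cos(a),.04*np.sin(a)]
B=np.vstack([box(.136,.084,z,z+.008),np.c_[D,np.full(len(D),z+.058)]])
for th in (120,165,185):
    white=lambda r,g,b:(r>th)&(abs(r-g)<30)&(b-r<12)
    print(th,fit([f],white,p0,B,2),end=' ')
# holes (dark spots in flange): predicted px
print(project(f,place(p0,np.array([[.052,0,z+.008],[-.052,0,z+.008]]))).round(1))
E
```

```text
[ 0.5226 -0.3476  0.1715]
120 (array([ 0.5258, -0.3464, -0.4329]), np.float64(0.17)) 165 (array([ 0.52  , -0.3548, -0.4306]), np.float64(0.366)) 185 (array([ 0.5005, -0.4526, -1.5617]), np.float64(0.174)) [[189.5 142.5]
 [223.9 137.9]]
```

View pics/h.png

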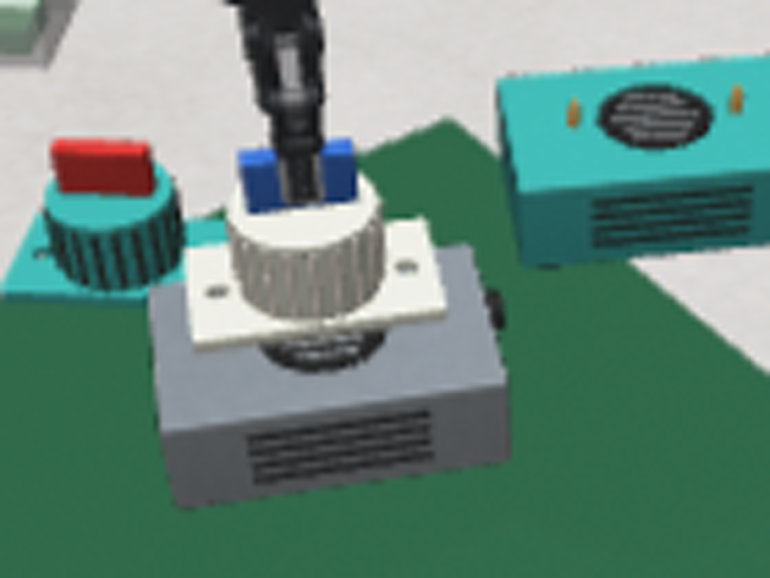

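The filter is held level over the base, holes at crop px (216,291) and (406,266). That is within about half a pixel of where I predicted, so I'll refine with centroids.

```bash
python3 - <<'E'
from h import *
from scipy.optimize import least_squares
f=grab_frame("scene"); s=telemetry.get_state(); z=s["position"][2]-.073; p0=[.5226,-.3476,-.424]; im=f["frame"].astype(float).sum(2)/3
E=[]
for sx in (1,-1):
    P=project(f,place(p0,np.array([[sx*.052,0,z+.006]])))[0]; u,v=np.round(P).astype(int)
    w=im[v-2:v+3,u-3:u+4]; m=np.clip(215-w,0,None); yy,xx=np.mgrid[v-2:v+3,u-3:u+4]
    c=[(xx*m).sum()/m.sum(),(yy*m).sum()/m.sum()]; print(w.astype(int)); print(P.round(2),np.round(c,2)); E.append((sx,c))
r=least_squares(lambda p:np.concatenate([project(f,place(p,np.array([[sx*.052,0,z+.006]])))[0]-c for sx,c in E]),p0,x_scale=[.01,.01,.1]); print(r.x.round(4),r.fun.round(2))
E
python3 g.py .5223,-.3473,.17,-.424
```

```text
[[237 232 221 218 234 232 193]
 [213 155 147 148 184 234 200]
 [181 118 128 133 182 234 218]
 [231 216 215 228 232 236 235]
 [236 235 235 236 237 237 237]]
[189.6  143.13] [189.32 142.52]
[[231 196 195 181 213 235 237]
 [209 134 134 134 144 228 236]
 [231 178 165 187 187 234 236]
 [236 232 232 233 233 236 237]
 [237 237 237 237 237 237 237]]
[223.96 138.53] [223.36 138.13]
[ 0.5224 -0.3506 -0.4309] [-0.14  0.02  0.14 -0.03]
t 16.4 pos [ 0.5224 -0.3475  0.171 ] yaw 2.7178 q6 -1.77 F [-0.2  0.8 -2.3] w 0.151 gf 62.4
.5223,-.3473,.17,-.424 [0.02 0.01 0.1 ] [-0.     0.001  0.   ]
```

```bash
python3 -m inch '[[0.8,[0.12,0,0],[0,0,0]],[0.8,[0.12,0,0.4],[0,0,0]],[0.8,[0.12,0,0.8],[0,0,0]],[0.8,[0.12,0,1.1],[0,0,0]],[0.8,[0.12,0,1.4],[0,0,0]],[0.8,[0.12,0,1.7],[0,0,0]],[0.8,[0.12,0,1.7],[0,0,0]],[0.8,[0.12,0,1.7],[0,0,0]]]'; python3 g.py
python3 -m inch '[[0.8,[0,0,0.2],[0,0,0]],[0.8,[0,0,0.4],[0,0,0]],[0.8,[0,0,0.5],[0,0,0]],[0.8,[0,0,0.5],[0,0,0]],[0.8,[0,0,0.5],[0,0,0]]]'; python3 g.py
```

```text
time_s: 17.2
position: [0.5211, -0.3469, 0.1532]
orientation: [-0.0, 0.21, 0.978, 0.0]
contact_force: [0.6, -0.4, -3.4]
gripper_width: 0.15
gripper_force: 62.4
t 17.2 pos [ 0.5211 -0.3469  0.1532] yaw 2.7178 q6 -1.78 F [ 0.6 -0.4 -3.4] w 0.15 gf 62.4
time_s: 17.7
position: [0.5212, -0.3469, 0.1482]
orientation: [0.0, 0.21, 0.978, 0.0]
contact_force: [-0.5, 0.9, -2.7]
gripper_width: 0.145
gripper_force: 62.4
t 17.7 pos [ 0.5212 -0.3469  0.1482] yaw 2.7178 q6 -1.78 F [-0.5  0.9 -2.7] w 0.145 gf 62.4
```

```bash
python3 -m inch '[[0.8,[0,0,0.2],[0,0,0]],[0.8,[0,0,0.35],[0,0,0]],[0.8,[0,0,0.45],[0,0,0]],[0.8,[0,0,0.45],[0,0,0]],[0.8,[0,0,0.45],[0,0,0]]]'; python3 -m inch '[[0.8,[0,0,0.05],[0,0,0]],[0.8,[0,0,0.1],[0,0,0]],[0.8,[0,0,0.1],[0,0,0]],[0.8,[0,0,0.1],[0,0,0]]]'
```

```text
time_s: 18.2
position: [0.5211, -0.3469, 0.1437]
orientation: [-0.0, 0.21, 0.978, 0.0]
contact_force: [0.6, 0.4, -3.0]
gripper_width: 0.152
gripper_force: 62.6
time_s: 18.6
position: [0.5212, -0.3469, 0.1432]
orientation: [0.0, 0.21, 0.978, -0.0]
contact_force: [-2.7, 2.9, 5.9]
gripper_width: 0.151
gripper_force: 63.6
```

Contact came at TCP z = 0.1432 against an expected 0.143, so the filter is home. I'll release and retreat.

```bash
python3 -m inch '[[4,[0,0,0],[0,0,0]],[4,[0,0,0],[0,0,0]],[4,[0,0,0],[0,0,0]],[4,[0,0,0],[0,0,0]],[4,[0,0,0],[0,0,0]],[4,[0,0,-1],[0,0,0]],[4,[0,0,-3],[0,0,0]],[4,[0,0,-7],[0,0,0]],[4,[0,0,-11],[0,0,0]],[4,[0,0,-15],[0,0,0]],[4,[0,0,-15],[0,0,0]],[4,[0,0,-15],[0,0,0]]]'
python3 - <<'E'
from h import *
f=grab_frame("scene"); cv2.imwrite("pics/end.png",cv2.resize(f["frame"][90:195,150:290,::-1],None,fx=5.5,fy=5.5,interpolation=cv2.INTER_CUBIC))
p=[.5223,-.3473,-.424]
for zz in (.128,.133,.138): print(zz,fit([f],blue,p,box(.06,.014,zz,zz+.033),6))
E
```

```text
time_s: 19.8
position: [0.5213, -0.347, 0.2942]
orientation: [0.001, 0.21, 0.978, -0.0]
contact_force: [-0.0, -0.4, -1.0]
gripper_width: 0.47
gripper_force: 0.0
0.128 (array([ 0.5212, -0.3504, -0.4257]), np.float64(0.096))
0.133 (array([ 0.5241, -0.3445, -0.4349]), np.float64(0.11))
0.138 (array([ 0.5273, -0.3386, -0.4289]), np.float64(0.124))
```

View pics/end.png

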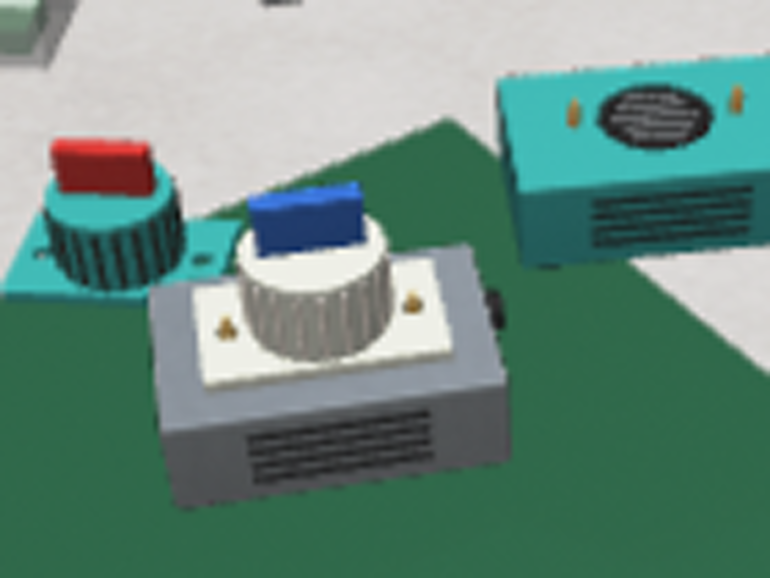

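The white filter sits flat on the base, with both brass pegs showing through its holes at crop px (226,327) and (412,302). The gripper is clear.

```bash
python3 -c "
from cell import order; print(order.finish_job())"
```

```text
the job is handed in; nothing more can be done
None
```

The spent filter is in the reject bin and the fresh filter was lowered over both pegs until it sat flat on the base, then let go; the job was handed in at about 20 s of the 59 s allowed, but the call returned no verdict.

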